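# Seat and latch a battery pack in the charging dock

### The arm

A 6-joint arm with a two-finger parallel gripper is mounted at the origin on the work surface. World frame = base frame: x ahead of the robot, y to its left, z up, the work surface at z = 0. Lengths are in mm, angles in rad, forces in N, time in s.
With the tool pointing down it reaches from about 300 to 775 mm from the base axis. Payload 14.6 kg.
Tool frame: the origin (TCP) lies between the finger pads; the fingertips stand 11 mm ahead of it and the grasp point (between the pads) lies 8 mm behind it; z points along the fingers, y is the direction in which the jaws open and shut (so a half turn about z gives the same grasp; the last joint's range is limited). The gripper opens to 94 mm and grips with 3 to 60 N. Pads are 16 mm wide; open, the fingers measure 119 mm over their backs; the gripper's body (75 mm by 177 mm) begins 78 mm behind the grasp point.
Start: joints at [1.1, 0.3, 1.521, -0, 1.321, -0.067], TCP at [216.1, 505.757, 216.446] pointing down, gripper open.
Joint ranges: [-3.03, 3.03], [-0.79, 2.21], [0.23, 2.52], [-1.04, 4.18], [0, 3.07], [-2.55, 2.55]. Speed limits (rad/s): [2.22, 2.22, 2.57, 3.14, 3.14, 3.14].

### API

Orientations are given as [roll, pitch, yaw] about the fixed x, y, z axes, in that order (R = Rz(yaw) Ry(pitch) Rx(roll)).
In Python, from cell import * gives the robot as it stands.
- The arm moves only by the tool arm_command, never from a script. Its argument "deltas" is a list of rows, each an object with "xyz": the shift along the world's x, y, z in m, a list of three; "turn": the turn, a rotation vector about the world's x, y, z in rad, a list of three. A call has 1 to 12 rows; each row shifts and turns the commanded pose from where the row before left it; what a row does not reach is not made up. A row lasts 1/8 s, in which the tool goes at most 62.5 mm and 10.7 degrees, less where a joint would pass 70% of its speed; a pose out of reach is approached as far as the arm can. A call with a gripper value outside its range is refused whole. "gripper" is the closure, from 0 (fully open) to 1 (shut), set as the call begins (left out, the last holds). The fingers move at their own pace and stop on an object; "force" is the grip in N (left out, the last holds). Time passes only in rows, so rows that do not move let the fingers close. It gives the time, the measured TCP pose, the force and the opening at its end, in the units of the state.
- read_state(): the state, without advancing time (a new reading comes with each control period).
- camera(name): name is "side" or "top"; returns a dict with "color" (420x560x3 uint8, red, green, blue), "fx", "fy", "cx", "cy" (pixels), "rvec" (rotation vector, rad) and "tvec" (3), from world to camera coordinates, as OpenCV has them. Camera axes: x right, y down, z forward; pixel columns grow to the right and rows downward; lengths in mm; the calibration is good to about 2 mm. A picture is of the moment at which its call begins. There is no depth.
- sign_off(): hands the job in, once; it reports no verdict.
The state is a dict: "clock": time; "joints": joint angles; "qd": joint speeds; "effort": joint torques, N m; "eef_pos": TCP position; "eef_rot": TCP orientation; "wrist_force": force on the tool from outside, world axes, zero at the start; "moment": the same for the moment, N m; "finger_gap": finger opening in mm.
Only numpy, scipy, OpenCV 4.12 (cv2) and the standard library are available. Lean on these libraries where they do the work, as an engineer would, in place of code of your own. Each camera call takes 0.05 s, during which the arm holds its last target.

### The job

Get the model car's battery ready to charge: push the battery pack along its channel in the charging dock until it is fully home against the charger, then push the dock's latch lever across behind the pack, past its first click, all the way to its second stop. Do all of it by pushing with the fingertips: do not lift the pack, and leave everything else on the bench where it stands.

Things in the scene. Friction and masses are not known exactly. Their poses are not given: they have to be found in the camera images.
- dock: Charging dock, fixed. Grey plate 12 mm thick (own frame: x -123..147, y -48..132 mm); origin on the bench under the channel's centre line. Open channel along x, 50 mm wide, floor 12 mm above the bench, side walls to 28 mm (x -44..52) and 22 mm (x -122..-72), ending at +x at the charger housing (top 50 mm). Two lever guide bars, 26 mm high, at x -36 and -76, y 35..120, each 10 mm wide.
- home_stop (a point): Point on the dock: foot of the home stop's face, on the channel's centre line and floor (dock x +50, y 0, z 12 mm). Its axes are the dock's.
- pack: Battery pack in the channel: black and grey block 96 (x) x 47 (y) x 25 (z) mm, about 0.22 kg, loose. Origin at the centre of its underside; its x points along the channel to the home stop. Starts 25 to 50 mm short of home; fully home its origin lies at dock x +2 mm. It slides with 1 to 3 N and stays where it is left.
- pack_tail (a point): Point on the pack: centre of its tail face (the end away from the home stop), 12.5 mm above the channel floor. Its axes are the pack's.
- latch (a joint): Two-stage latch lever, slides to the dock's -y. Value in m: 0 open (starts 0 to 0.014), first click at about 0.030, hard second stop at 0.063, clicked in there from 0.058 on. Slides with about 1 N, stays where left; about 11 N carries it over a click. Its 12 mm thick blade (dock x -56 mm) crosses the channel behind the pack's tail and jams on a pack more than about 4 mm short of home.
- paddle (a point): Top centre of the lever's upright black paddle, 68 mm above the bench. The paddle is 34 mm (dock x) x 12 mm (dock y), standing free from 26 to 68 mm above the bench, at dock x -56 mm, dock y = 105 mm minus the joint value. Push it on its +y face. The point's axes are the dock's.
- spare_pack: Spare battery pack just like it, lying on the bench beside the dock on the -y side, not to be touched. Origin at the centre of its underside.
- spare_wheel: Model car wheel lying flat, 66 mm across, 26 mm high; leave alone. Origin at the centre of its underside.
- paper_cup: Paper cup, 76 mm across the rim, 90 mm high, empty; leave alone. Origin at the centre of its underside.
- hex_driver: Hand driver, 170 mm long, lying on the bench on the dock's +y side; leave alone.
- tape_roll: Roll of tape lying flat, 90 mm across, 24 mm high; leave alone.
- notebook: Notebook lying flat, 150 x 210 x 12 mm; leave alone.
Not all that is in view belongs to the job. What is shaped like the pack but blue or yellow is not meant.

How it is judged (in metres and radians):
On the way, in this order (a step that is already met when the one before it is completed fails the run):
1. the pack is pushed home while the lever has not yet reached its second stop (x of pack_tail in the frame of home_stop above -0.1005 m and z of pack_tail in the frame of home_stop below 0.0165 m and angle between pack's own z axis and vertical below 0.08 rad and angle between the x axis of pack and the x axis of dock, either way round below 0.08 rad and not (value of joint latch above 0.056 m)), for 0.1 s.
2. the lever is past its first detent and at its second stop (x of pack_tail in the frame of home_stop above -0.1005 m and z of pack_tail in the frame of home_stop below 0.0165 m and angle between pack's own z axis and vertical below 0.08 rad and angle between the x axis of pack and the x axis of dock, either way round below 0.08 rad and value of joint latch above 0.056 m), for 0.2 s.
At the end, for the whole second after the job is handed in: The pack lies flat in the channel within 4.5 mm of the home stop, the lever stands at its second stop (joint above 0.056 m), both at rest (all of step 2 and velocity of joint latch below 0.01 m/s and linear speed of pack below 0.02 m/s); the robot touches nothing.
It fails at once if the pack is lifted or tipped out of its channel (z of pack_tail in the frame of home_stop above 0.0205 m or angle between pack's own z axis and vertical above 0.25 rad).
It fails at once if something else on the bench is disturbed (moved more than 20 mm): spare battery pack, spare wheel, paper cup, hand driver, tape roll, notebook (distance of any of spare_pack, spare_wheel, paper_cup, hex_driver, tape_roll, notebook from where it was at the start of the episode above 0.02 m).
It also fails if it takes over 45 s, if anything falls off the work surface, if the arm or the gripper's body presses on something with over 40 N, if the wrist force passes 120 N, or if a joint passes its speed limit or range.

## Working session

There is one attempt and no reset: what is moved stays moved. The work goes in short steps, Python scripts to look and compute and a tool call to move; the robot and the scene stay as the last step left them, time stands still between calls to the robot, and variables do not carry over. Pictures are saved under pics/ and viewed, and the job is handed in when it is done.

Besides the shell and the picture viewer there is one more tool, called in YAML: its name, and indented under it one key for each argument. arm_command: Moves the arm, as the interface text tells. Its arguments: {"type":"object","properties":{"deltas":{"type":"array","items":{"type":"object","properties":{"xyz":{"type":"array","items":{"type":"number"}},"turn":{"type":"array","items":{"type":"number"}}}}},"gripper":{"type":"number"},"force":{"type":"number"}},"required":["deltas"]}

```bash
mkdir -p pics; ls; python3 - <<'E'
from cell import *
import cv2
s=read_state()
print(s)
for n in("top","side"):
    c=camera(n); cv2.imwrite(f"pics/{n}0.png",c["color"][:,:,::-1]); print(n,c["fx"],c["fy"],c["cx"],c["cy"],c["rvec"],c["tvec"])
E
```

```text
pics
{'clock': 0.0, 'joints': array([ 1.10040399e+00,  3.00454247e-01,  1.52162642e+00,  2.85384620e-06,
        1.32070597e+00, -6.66083180e-02]), 'qd': array([-0.00048619, -0.00045761, -0.00078963,  0.0002555 , -0.00026451,
       -0.00167363]), 'effort': array([-1.84456570e-03, -5.31807590e+01, -3.52740026e+01,  7.08691031e-02,
        2.44240573e-02, -6.90851493e-05]), 'eef_pos': array([215.97887428, 505.52519993, 215.87639147]), 'eef_rot': array([-3.14040150e+00, -8.22289255e-05,  2.73780788e+00]), 'wrist_force': array([ 0.76449306,  0.02093762, -0.31983347]), 'moment': array([ 0.08145983, -0.02596011,  0.01919034]), 'finger_gap': 94.05408125371952}
top 430.0592140037615 430.0592140037615 280.6784549971708 207.17182624286724 [ 2.1725087  -2.20439225  0.07094625] [  85.33804538  526.22884058 1142.24510772]
side 532.1567591129383 532.1567591129383 283.59736812025693 219.96527671942283 [ 0.89922141 -2.37158765  1.20832341] [ 420.6552098   217.69401916 1446.38580493]
```

View pics/top0.png

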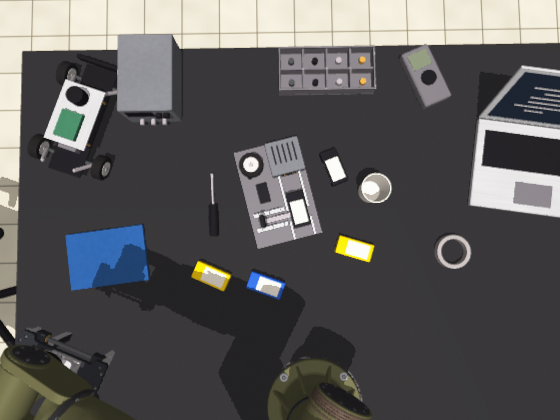

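View pics/side0.png

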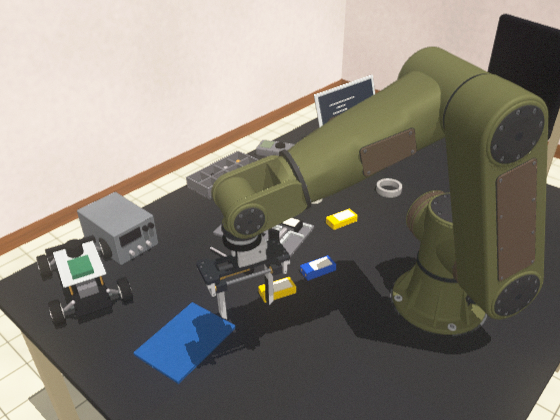

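```bash
cat > h.py <<'E'
import numpy as np, cv2
from cell import *
def cast(c,px,z):
    R=cv2.Rodrigues(np.array(c["rvec"]))[0]; t=np.array(c["tvec"])
    K=np.array([[c["fx"],0,c["cx"]],[0,c["fy"],c["cy"]],[0,0,1]])
    d=R.T@np.linalg.inv(K)@np.array([px[0],px[1],1.]); o=-R.T@t
    return o+d*(z-o[2])/d[2]
def proj(c,P):
    K=np.array([[c["fx"],0,c["cx"]],[0,c["fy"],c["cy"]],[0,0,1]])
    return cv2.projectPoints(np.array(P,float).reshape(-1,3),np.array(c["rvec"]),np.array(c["tvec"]),K,None)[0].reshape(-1,2)
def crop(c,x0,y0,x1,y1,k,name):
    im=c["color"][y0:y1,x0:x1,::-1]
    cv2.imwrite(name,cv2.resize(im,None,fx=k,fy=k,interpolation=cv2.INTER_CUBIC))
E
python3 - <<'E'
from h import *
c=camera("top"); np.save("top0.npy",c,allow_pickle=True)
crop(c,225,130,345,250,5,"pics/topcrop.png")
E
```

```text
(no output)
```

View pics/topcrop.png

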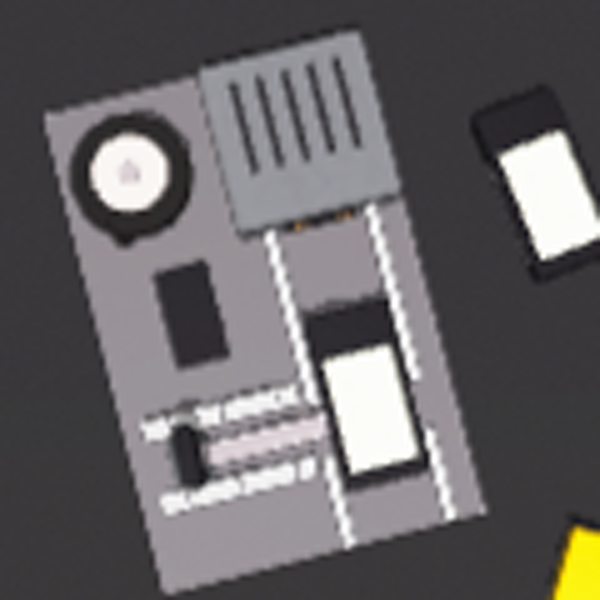

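```bash
cat > m.py <<'E'
from h import *
c=np.load("top0.npy",allow_pickle=True).item()
f=lambda p:((p[0]+.5)/5-.5+225,(p[1]+.5)/5-.5+130)
D=np.array([[147,132],[-123,132],[-123,-48]],float)
W=np.array([cast(c,f(p),12)[:2] for p in[(47,113),(167,593),(487,512)]])
dm=D.mean(0);wm=W.mean(0)
A,B=D-dm,W-wm
th=np.arctan2((A[:,0]*B[:,1]-A[:,1]*B[:,0]).sum(),(A*B).sum())
R=np.array([[np.cos(th),-np.sin(th)],[np.sin(th),np.cos(th)]]);t=wm-R@dm
print("th",th,"t",t,"res",(D@R.T+t-W).round(1).tolist())
todock=lambda p,z:(R.T@(cast(c,f(p),z)[:2]-t)).round(1)
# housing top corners z50
for p in[(200,68),(358,30),(402,192),(240,235)]:print("housing",todock(p,50))
print("paddle corners",[todock(p,68) for p in[(172,430),(195,425),(205,485),(180,490)]])
print("pack corners",[todock(p,37) for p in[(305,316),(387,298),(430,468),(350,490)]])
w=lambda x,y:(R@[x,y]+t).round(1)
for n,p in dict(tail=(-90,0),home=(50,0),lever=(-56,105)).items():print(n,w(*p))
print("ex",R[:,0],"ey",R[:,1])
E
python3 m.py
```

```text
th 0.23181996445689856 t [567.66525819  40.96909393] res [[0.4, 0.3], [-0.4, 0.9], [-0.0, -1.2]]
housing [142.   45.4]
housing [141.3 -40.7]
housing [ 51.8 -41.9]
housing [50.5 46.4]
paddle corners [array([-41.4, 105.2]), array([-41.8,  93.1]), array([-73. ,  95.5]), array([-72.4, 108.6])]
pack corners [array([ 1.9, 23.3]), array([  0.6, -21.3]), array([-92.5, -21.1]), array([-93.4,  22.8])]
tail [480.1  20.3]
home [616.3  52.5]
lever [489.  130.3]
ex [0.97324987 0.22974918] ey [-0.22974918  0.97324987]
```

arm_command:
  deltas:
    - {"xyz":[0.019,-0.041,0],"turn":[0,0,-0.08]}
    - {"xyz":[0.019,-0.041,0],"turn":[0,0,-0.08]}
    - {"xyz":[0.019,-0.041,0],"turn":[0,0,-0.08]}
    - {"xyz":[0.019,-0.041,0],"turn":[0,0,-0.08]}
    - {"xyz":[0.019,-0.041,0],"turn":[0,0,-0.08]}
    - {"xyz":[0.019,-0.041,0],"turn":[0,0,-0.08]}
    - {"xyz":[0.019,-0.041,0],"turn":[0,0,-0.08]}
    - {"xyz":[0.019,-0.041,0],"turn":[0,0,-0.08]}
    - {"xyz":[0.019,-0.041,0],"turn":[0,0,-0.08]}
    - {"xyz":[0.019,-0.041,0],"turn":[0,0,-0.08]}
    - {"xyz":[0.019,-0.041,0],"turn":[0,0,-0.08]}
    - {"xyz":[0.018,-0.043,0],"turn":[0,0,-0.055]}
  gripper: 1
  force: 20

```text
clock: 1.65
eef_pos: [443.5, 10.3, 216.4]
eef_rot: [-3.142, -0.0, 1.801]
wrist_force: [0.2, -0.0, -1.1]
finger_gap: 0.6
```

arm_command:
  deltas:
    - {"xyz":[0,0,0]}
    - {"xyz":[0,0,0]}

```text
validation failed for argument at $.de...
```

```bash
python3 - <<'E'
from h import *
s=read_state();print(s["clock"],s["eef_pos"],s["eef_rot"],s["finger_gap"],s["wrist_force"],s["joints"])
c=camera("side");crop(c,180,150,430,330,3,"pics/side1.png")
E
```

```text
1.65 [443.45919001  10.30054305 216.40648164] [-3.14158545e+00 -5.07384803e-05  1.80055763e+00] 0.6472643785740846 [ 0.19611792 -0.00128094 -1.14490719] [-5.94084350e-02  6.02192808e-02  1.80401683e+00  4.86583147e-05
  1.27737792e+00 -2.89183813e-01]
```

View pics/side1.png

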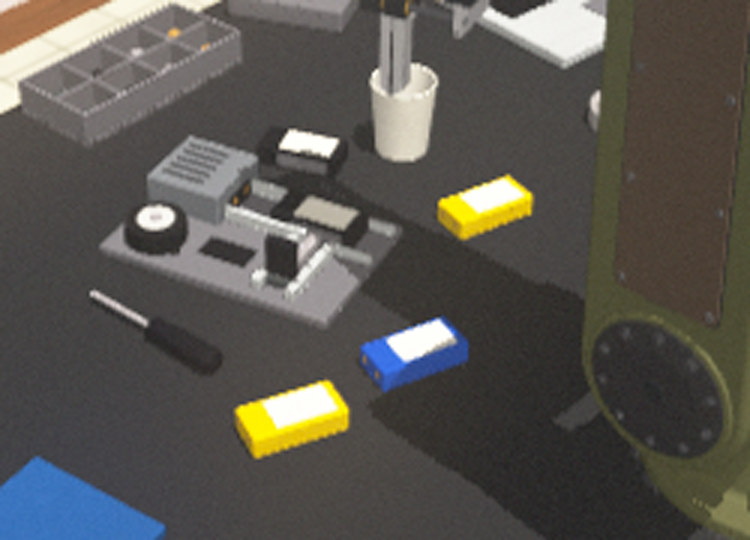

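The intended pack is the black, white-labelled one in the channel (top image about 298,210). Its twin at (335,167) is outside the dock on the -y side, so that is the spare, and the yellow and blue ones are decoys. Both enlarged crops confirm this. Next I lower the fingers behind the tail.

arm_command:
  deltas:
    - {"xyz":[0,0.001,-0.04],"turn":[0,0,0]}
    - {"xyz":[0,0,-0.04],"turn":[0,0,0]}
    - {"xyz":[0,0,-0.04],"turn":[0,0,0]}
    - {"xyz":[0,0,-0.03],"turn":[0,0,0]}
    - {"xyz":[0,0,-0.02],"turn":[0,0,0]}
    - {"xyz":[0,0,-0.015],"turn":[0,0,0]}
    - {"xyz":[0,0,0],"turn":[0,0,0]}

```text
clock: 2.58
eef_pos: [442.7, 12.8, 30.8]
eef_rot: [-3.14, -0.0, 1.803]
wrist_force: [0.7, -0.3, 0.8]
finger_gap: 0.5
```

```bash
python3 - <<'E'
from h import *
s=read_state();print(s["clock"],s["eef_pos"],s["eef_rot"],s["finger_gap"],s["wrist_force"])
c=camera("side");crop(c,200,190,350,300,5,"pics/side2.png")
c=camera("top");crop(c,225,130,345,250,5,"pics/top2.png")
E
```

```text
2.575 [442.6868173   12.78794681  30.8426043 ] [-3.14011630e+00 -4.12561926e-04  1.80282383e+00] 0.547647317801348 [ 0.70210109 -0.27769386  0.75916908]
```

View pics/side2.png

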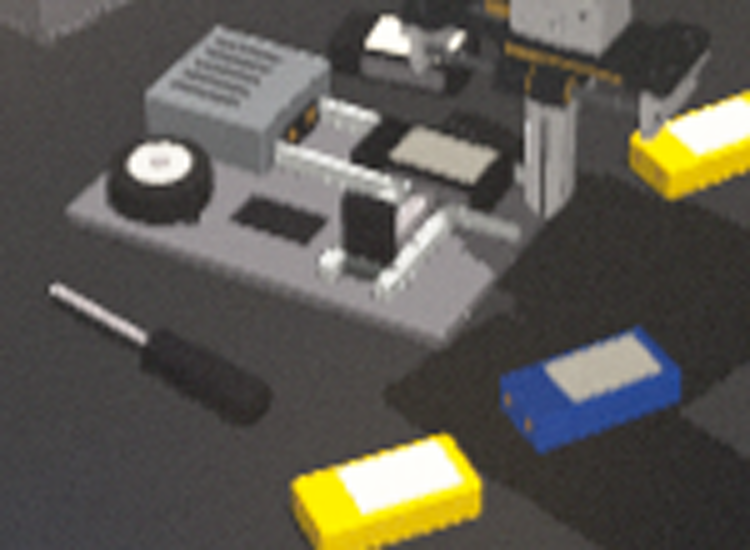

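View pics/top2.png

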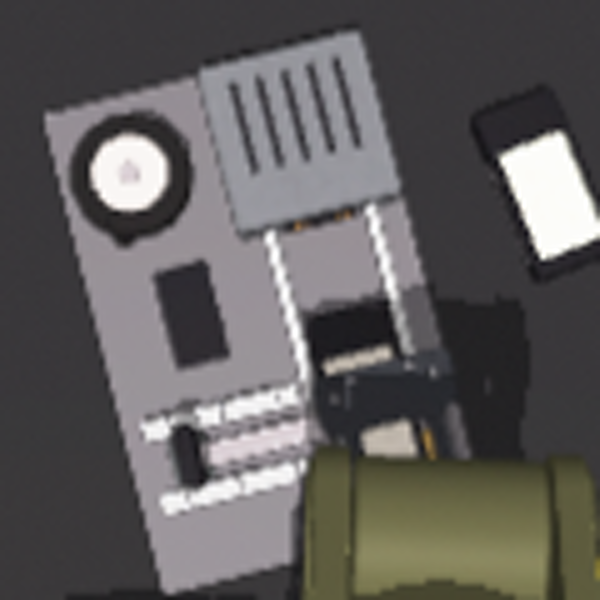

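arm_command:
  deltas:
    - {"xyz":[0.0097,0.0023,0],"turn":[0,0,0]}
    - {"xyz":[0.0049,0.0011,0],"turn":[0,0,0]}
    - {"xyz":[0.0049,0.0011,0],"turn":[0,0,0]}
    - {"xyz":[0.0049,0.0011,0],"turn":[0,0,0]}
    - {"xyz":[0.0049,0.0011,0],"turn":[0,0,0]}
    - {"xyz":[0.0049,0.0011,0],"turn":[0,0,0]}
    - {"xyz":[0.0049,0.0011,0],"turn":[0,0,0]}
    - {"xyz":[0.0049,0.0011,0],"turn":[0,0,0]}
    - {"xyz":[0.0049,0.0011,0],"turn":[0,0,0]}
    - {"xyz":[0.0049,0.0011,0],"turn":[0,0,0]}

```text
clock: 3.92
eef_pos: [497.2, 25.0, 31.4]
eef_rot: [-3.142, 0.0, 1.803]
wrist_force: [-0.7, -0.2, 1.3]
finger_gap: 0.4
```

```bash
python3 - <<'E'
from h import *
s=read_state();print(s["clock"],s["eef_pos"],s["eef_rot"],s["wrist_force"])
c=camera("side");crop(c,200,190,350,300,5,"pics/side3.png")
E
```

```text
3.925 [497.22293926  25.03405602  31.42278957] [-3.14155794e+00  2.11253035e-06  1.80283127e+00] [-0.74525134 -0.24881011  1.27622154]
```

View pics/side3.png

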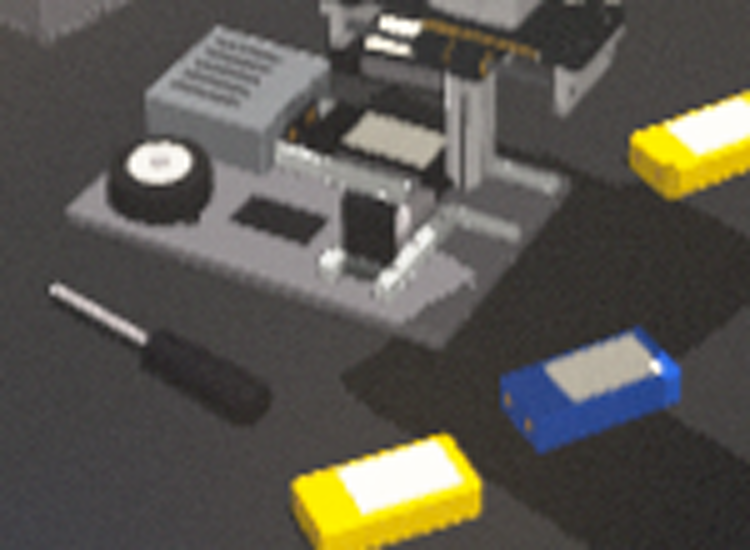

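arm_command:
  deltas:
    - {"xyz":[0.0039,0.0009,0],"turn":[0,0,0]}
    - {"xyz":[0.0039,0.0009,0],"turn":[0,0,0]}
    - {"xyz":[0.0019,0.0005,0],"turn":[0,0,0]}
    - {"xyz":[0,0,0],"turn":[0,0,0]}

```text
clock: 4.47
eef_pos: [506.8, 27.3, 31.5]
eef_rot: [3.141, 0.0, 1.803]
wrist_force: [0.5, 0.3, 0.3]
finger_gap: 0.4
```

arm_command:
  deltas:
    - {"xyz":[0.0019,0.0005,0],"turn":[0,0,0]}
    - {"xyz":[0,0,0],"turn":[0,0,0]}

```text
clock: 4.72
eef_pos: [508.6, 27.8, 31.5]
eef_rot: [3.141, 0.0, 1.803]
wrist_force: [0.2, 0.9, 0.2]
finger_gap: 0.4
```

arm_command:
  deltas:
    - {"xyz":[0.0015,0.0003,0],"turn":[0,0,0]}
    - {"xyz":[0,0,0],"turn":[0,0,0]}

```text
clock: 4.97
eef_pos: [510.1, 28.0, 31.5]
eef_rot: [3.141, 0.0, 1.803]
wrist_force: [0.6, 0.0, -1.3]
finger_gap: 0.5
```

arm_command:
  deltas:
    - {"xyz":[0.0015,0.0003,0],"turn":[0,0,0]}
    - {"xyz":[0,0,0],"turn":[0,0,0]}

```text
clock: 5.22
eef_pos: [510.7, 28.2, 31.3]
eef_rot: [-3.139, -0.0, 1.803]
wrist_force: [-7.0, -2.2, 5.6]
finger_gap: 0.1
```

arm_command:
  deltas:
    - {"xyz":[0.0015,0.0003,0],"turn":[0,0,0]}
    - {"xyz":[0,0,0],"turn":[0,0,0]}

```text
clock: 5.48
eef_pos: [510.8, 28.2, 31.2]
eef_rot: [-3.136, -0.001, 1.803]
wrist_force: [-18.6, -4.7, 14.5]
finger_gap: 0.4
```

```bash
python3 - <<'E'
from h import *
s=read_state();print(s["clock"],s["eef_pos"],s["wrist_force"])
c=camera("side");crop(c,220,190,320,265,8,"pics/side4.png")
E
```

```text
5.475 [510.78300967  28.23478605  31.22397069] [-18.58540866  -4.65895034  14.49988942]
```

View pics/side4.png

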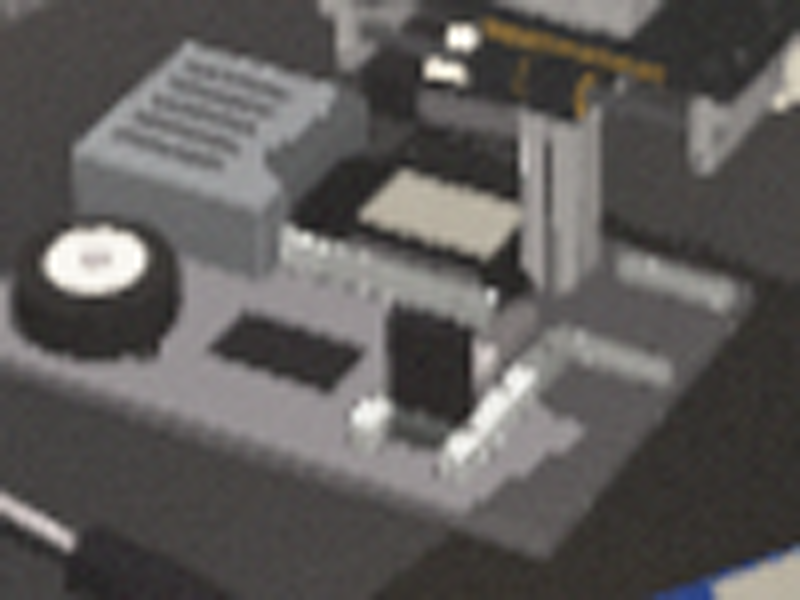

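arm_command:
  deltas:
    - {"xyz":[-0.006,-0.0014,0],"turn":[0,0,0]}
    - {"xyz":[-0.0097,-0.0023,0],"turn":[0,0,0]}
    - {"xyz":[0,0,0.03],"turn":[0,0,0]}
    - {"xyz":[0,0,0.04],"turn":[0,0,0]}
    - {"xyz":[0,0,0.04],"turn":[0,0,0]}
    - {"xyz":[0,0,0],"turn":[0,0,0]}

```text
clock: 6.28
eef_pos: [498.3, 24.9, 144.1]
eef_rot: [3.136, 0.001, 1.803]
wrist_force: [-0.1, -0.5, -0.5]
finger_gap: 1.0
```

```bash
cat >> m.py <<'E'
for p in[(213,176),(213,205),(213,234)]:
    print("driver",(R.T@(cast(c,p,12)[:2]-t)).round(1))
s=read_state();print(s["eef_pos"],s["wrist_force"])
q=R.T@(s["eef_pos"][:2]-t);print("tool dock",q,"to go",w(-56,136)-s["eef_pos"][:2])
c=camera("top");crop(c,225,130,345,250,5,"pics/top5.png")
c=camera("side");crop(c,220,190,320,265,8,"pics/side5.png")
E
python3 m.py|tail -6
```

```text
ex [0.97324987 0.22974918] ey [-0.22974918  0.97324987]
driver [ 96.9 202.7]
driver [ 20.  221.2]
driver [-56.2 239.6]
[498.31193404  24.89414349 144.08004568] [-0.05223032 -0.46313052 -0.51796769]
tool dock [-71.19132056   0.28892612] to go [-16.41193404 135.60585651]
```

View pics/side5.png

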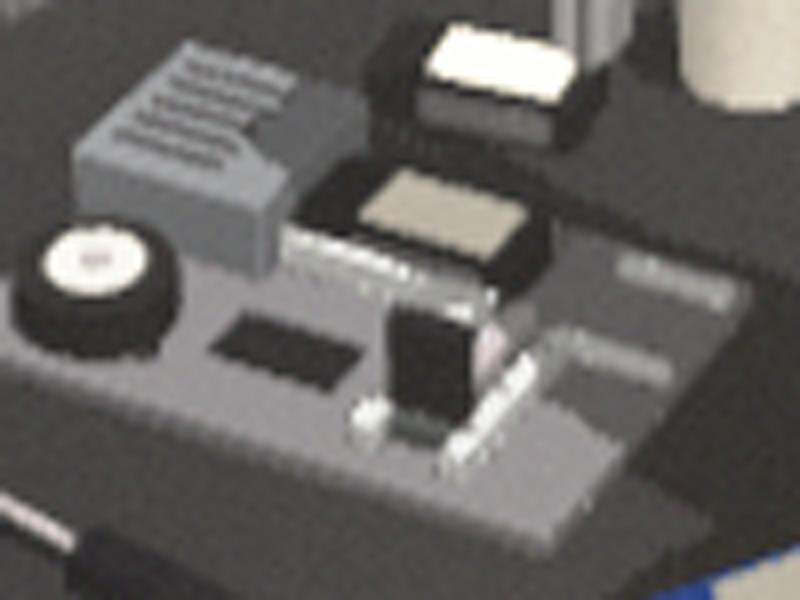

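The pack seats against the charger: at side crop (440,220) its nose is in the housing and the tail is clear of the blade slot. Next I move to the paddle's +y side.

arm_command:
  deltas:
    - {"xyz":[-0.004,0.034,0],"turn":[0,0,0]}
    - {"xyz":[-0.004,0.034,0],"turn":[0,0,0]}
    - {"xyz":[-0.004,0.034,0],"turn":[0,0,0]}
    - {"xyz":[-0.0045,0.034,0],"turn":[0,0,0]}
    - {"xyz":[0,0,-0.03],"turn":[0,0,0]}
    - {"xyz":[0,0,-0.03],"turn":[0,0,0]}
    - {"xyz":[0,0,-0.025],"turn":[0,0,0]}
    - {"xyz":[0,0,-0.013],"turn":[0,0,0]}
    - {"xyz":[0,0,0],"turn":[0,0,0]}

```text
clock: 7.5
eef_pos: [480.2, 160.7, 42.4]
eef_rot: [-3.139, 0.0, 1.803]
wrist_force: [-0.7, 0.1, 0.6]
finger_gap: 0.3
```

```bash
python3 m.py|tail -2; mv pics/side5.png pics/side6.png
```

```text
[480.18999617 160.74663858  42.44059202] [-0.7457314   0.09982588  0.64945567]
tool dock [-57.61649448 136.67084997] to go [ 1.71000383 -0.24663858]
```

View pics/side6.png

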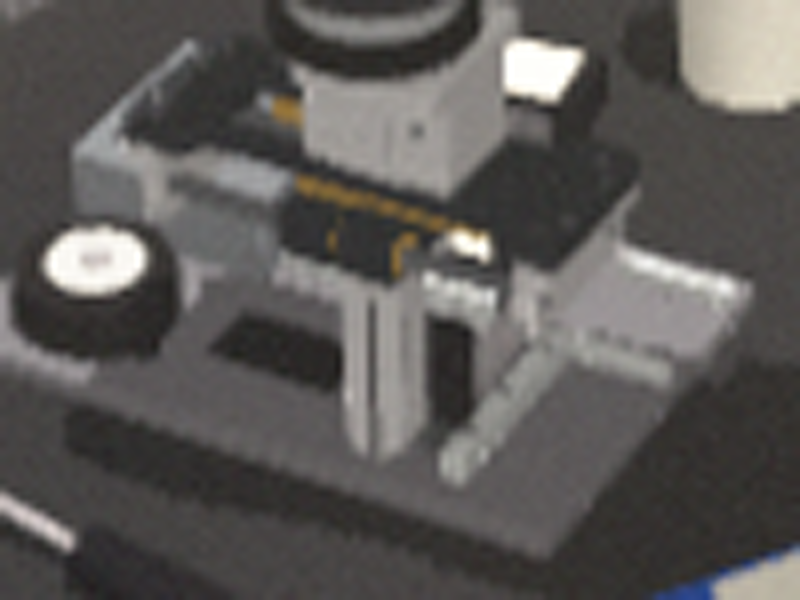

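arm_command:
  deltas:
    - {"xyz":[0.004,-0.0093,0.003],"turn":[0,0,0]}
    - {"xyz":[0.0012,-0.0049,0],"turn":[0,0,0]}
    - {"xyz":[0.0012,-0.0049,0],"turn":[0,0,0]}
    - {"xyz":[0.0012,-0.0049,0],"turn":[0,0,0]}
    - {"xyz":[0.0012,-0.0049,0],"turn":[0,0,0]}
    - {"xyz":[0.0012,-0.0049,0],"turn":[0,0,0]}
    - {"xyz":[0.0012,-0.0049,0],"turn":[0,0,0]}
    - {"xyz":[0.0012,-0.0049,0],"turn":[0,0,0]}

```text
clock: 8.6
eef_pos: [493.3, 117.1, 46.5]
eef_rot: [3.142, -0.0, 1.803]
wrist_force: [-2.2, 11.0, 2.1]
finger_gap: 0.6
```

```bash
python3 m.py|tail -2; mv pics/side5.png pics/side7.png; mv pics/top5.png pics/top7.png
```

```text
[493.27056208 117.1211062   46.46466877] [-2.2302939  11.01099705  2.12239429]
tool dock [-54.90876583  91.20705684] to go [-11.37056208  43.3788938 ]
```

View pics/side7.png

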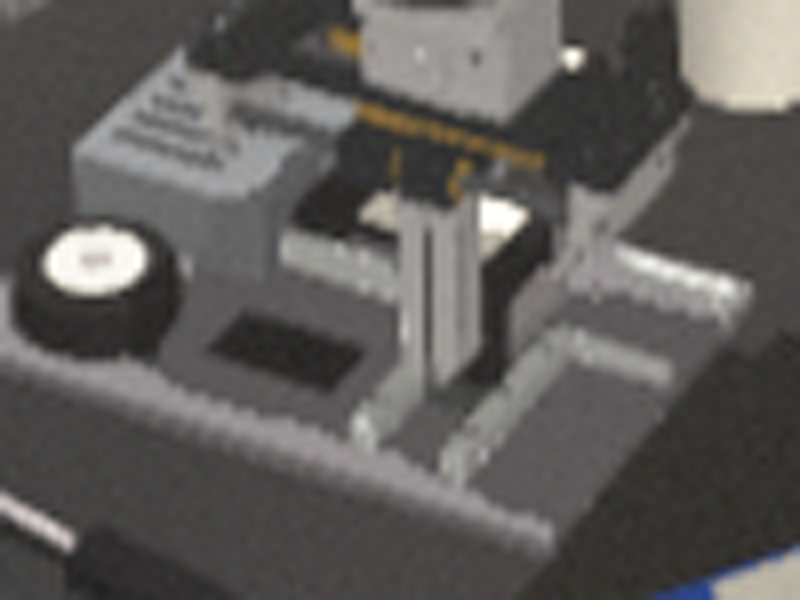

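arm_command:
  deltas:
    - {"xyz":[0.0008,-0.0039,0],"turn":[0,0,0]}
    - {"xyz":[0.0009,-0.0039,0],"turn":[0,0,0]}
    - {"xyz":[0.0009,-0.0039,0],"turn":[0,0,0]}
    - {"xyz":[0.0009,-0.0039,0],"turn":[0,0,0]}
    - {"xyz":[0.0009,-0.0039,0],"turn":[0,0,0]}
    - {"xyz":[0.0009,-0.0039,0],"turn":[0,0,0]}

```text
clock: 9.45
eef_pos: [498.5, 93.8, 46.4]
eef_rot: [3.142, -0.0, 1.803]
wrist_force: [-0.0, 0.8, -0.0]
finger_gap: 0.4
```

arm_command:
  deltas:
    - {"xyz":[0.0005,-0.002,0],"turn":[0,0,0]}
    - {"xyz":[0.0005,-0.002,0],"turn":[0,0,0]}
    - {"xyz":[0,0,0],"turn":[0,0,0]}

```text
clock: 9.82
eef_pos: [499.5, 89.7, 46.4]
eef_rot: [-3.141, 0.0, 1.803]
wrist_force: [-0.4, -0.1, 0.0]
finger_gap: 0.3
```

```bash
python3 m.py|tail -2; mv pics/side5.png pics/side8.png; mv pics/top5.png pics/top8.png
```

```text
[499.48462849  89.71929362  46.4225183 ] [-0.40674481 -0.09874029  0.04565646]
tool dock [-55.15647055  63.11056959] to go [-17.58462849  70.78070638]
```

View pics/side8.png

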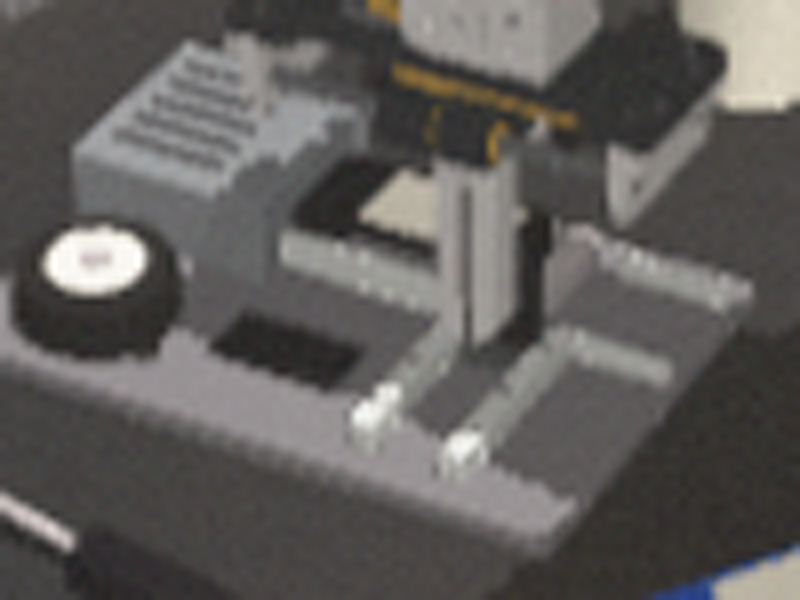

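arm_command:
  deltas:
    - {"xyz":[0.0005,-0.002,0],"turn":[0,0,0]}
    - {"xyz":[0.0005,-0.0019,0],"turn":[0,0,0]}
    - {"xyz":[0,0,0],"turn":[0,0,0]}

```text
clock: 10.3
eef_pos: [500.1, 87.2, 46.5]
eef_rot: [-3.141, -0.002, 1.803]
wrist_force: [-3.6, 12.1, 2.1]
finger_gap: 0.6
```

arm_command:
  deltas:
    - {"xyz":[0.0004,-0.0015,0],"turn":[0,0,0]}
    - {"xyz":[0,0,0],"turn":[0,0,0]}

```text
clock: 10.55
eef_pos: [500.2, 86.9, 46.5]
eef_rot: [-3.141, -0.004, 1.803]
wrist_force: [-6.5, 22.5, 3.5]
finger_gap: 0.2
```

arm_command:
  deltas:
    - {"xyz":[0.0004,-0.0015,0],"turn":[0,0,0]}
    - {"xyz":[0,0,0],"turn":[0,0,0]}

```text
clock: 10.8
eef_pos: [500.3, 86.6, 46.5]
eef_rot: [-3.141, -0.006, 1.803]
wrist_force: [-8.1, 33.5, 4.9]
finger_gap: 0.7
```

The force climbed to 33 N with almost no motion, which looks like the hard stop. I'll back off and check.

arm_command:
  deltas:
    - {"xyz":[-0.0014,0.006,0],"turn":[0,0,0]}
    - {"xyz":[-0.005,0.02,0],"turn":[0,0,0]}
    - {"xyz":[0,0.01,0.04],"turn":[0,0,0]}
    - {"xyz":[-0.01,0.02,0.05],"turn":[0,0,0]}
    - {"xyz":[-0.04,0.04,0.03],"turn":[0,0,0]}
    - {"xyz":[-0.04,0.045,0.03],"turn":[0,0,0]}
    - {"xyz":[-0.03,0.05,0],"turn":[0,0,0]}
    - {"xyz":[-0.02,0.05,0],"turn":[0,0,0]}
    - {"xyz":[-0.02,0.05,0],"turn":[0,0,0]}
    - {"xyz":[0,0,0],"turn":[0,0,0]}

```text
clock: 12.05
eef_pos: [337.4, 372.0, 193.4]
eef_rot: [-3.141, 0.0, 1.807]
wrist_force: [0.5, -0.2, 0.0]
finger_gap: 0.4
```

```bash
python3 m.py|tail -2; mv pics/side5.png pics/side9.png; mv pics/top5.png pics/top9.png
```

```text
[337.38350578 371.99217371 193.37838547] [ 0.53336715 -0.21057844  0.04928972]
tool dock [-148.06940379  375.07521446] to go [ 144.51649422 -211.49217371]
```

View pics/top9.png

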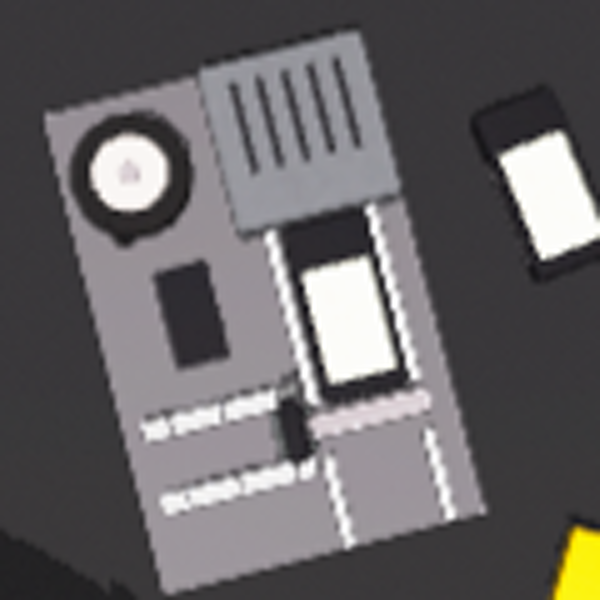

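View pics/side9.png

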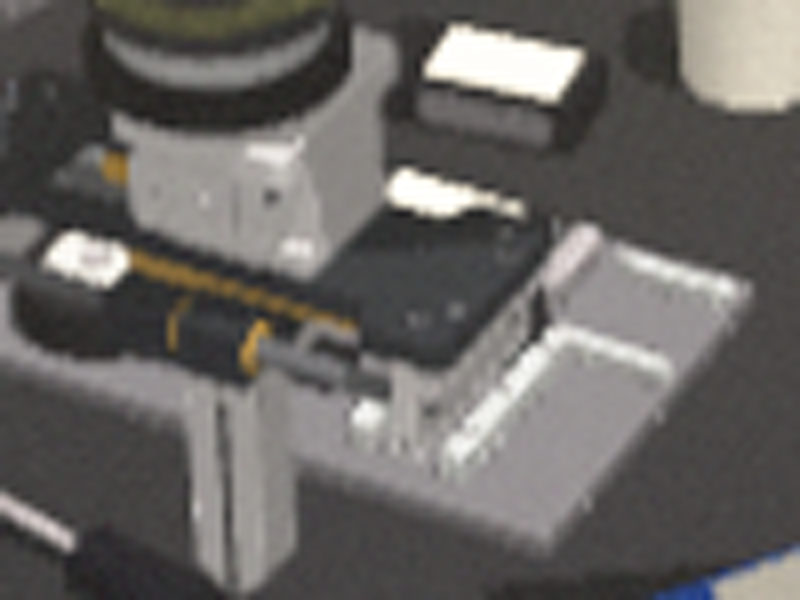

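```bash
cat > k.py <<'E'
exec(open("m.py").read().split("# housing")[0])
for a in([(172,430),(195,425),(205,485),(180,490)],[(278,403),(300,398),(313,460),(288,467)]):
    print("paddle mean",np.mean([todock(p,68) for p in a],0))
print("pack",[todock(p,37) for p in[(281,225),(365,208),(410,385),(327,404)]])
im=c["color"]
n=camera("top");
g=cv2.resize(n["color"][130:250,225:345],None,fx=5,fy=5,interpolation=cv2.INTER_CUBIC).max(2)
m=np.zeros_like(g);cv2.fillPoly(m,[np.array([[262,395],[306,385],[322,465],[280,475]])],1)
ys,xs=np.where((g<75)&(m>0));print("paddle dark centroid",todock((xs.mean(),ys.mean()),68),len(xs))
d=cv2.absdiff(im,n["color"]).max(2)>60;print("changed bbox outside dock:",[tuple(map(int,r[:5])) for r in cv2.connectedComponentsWithStats(d.astype(np.uint8))[2][1:] if r[4]>15])
E
python3 k.py
```

```text
th 0.23181996445689856 t [567.66525819  40.96909393] res [[0.4, 0.3], [-0.4, 0.9], [-0.0, -1.2]]
paddle mean [-57.15 100.6 ]
paddle mean [-57.825  44.1  ]
pack [array([52.2, 23.8]), array([ 50.1, -21.9]), array([-47.3, -21.7]), array([-46.3,  23.4])]
paddle dark centroid [-56.5  44. ] 1538
changed bbox outside dock: [(281, 172, 23, 30, 418), (290, 204, 21, 24, 309), (268, 207, 21, 16, 128), (259, 212, 9, 16, 89), (123, 244, 14, 7, 55), (78, 249, 71, 85, 1977), (194, 261, 36, 18, 223), (125, 266, 13, 12, 60), (247, 272, 38, 19, 356), (191, 274, 12, 9, 35), (143, 324, 14, 12, 77), (0, 347, 15, 73, 978), (81, 350, 26, 33, 242), (62, 359, 10, 10, 61), (101, 362, 7, 8, 29), (15, 368, 23, 25, 160), (37, 382, 30, 22, 171), (353, 396, 10, 10, 24)]
```

```bash
python3 -c "
from cell import *
print(sign_off())"
```

```text
the job is handed in; nothing more can be done
None
```

The pack is pushed home against the charger, and the latch lever is across behind it at its second stop. I handed the job in at about 12 s on the robot's clock. `sign_off` gives no verdict, so this rests on my own checks.

- **Pack:** I pushed its tail with the closed fingertips until it stopped hard, at about 19 N. In the last top view its nose is at dock x of about +51 mm and its tail at about -47 mm; -46 mm is fully home and -50.5 mm is the limit. It lies flat, and its tail was never lifted.
- **Lever:** I pushed the paddle's +y face past the first click (about 11 N) to a hard stop, where the force rose to about 33 N with under 1 mm of movement.
- **Lever position:** The images put the joint at about 61 mm, against a nominal 63 mm. I put the 2 mm difference down to calibration. It is above the 56 mm limit, and the blade can be seen across the channel behind the pack.
- **Other objects:** The spare pack and spare wheel look unmoved in the last top view. The before/after top-image comparison also showed changes in the area around the notebook and near the blue and yellow decoy packs. I take these to be the arm and its shadow moving, since the arm never went near them at low height, but I did not measure each object.
- **Robot:** It was clear of everything and touching nothing when I handed in.

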